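# Set the drive-trainer channel selector to green and start it

### The job

With the outside of the fingers, push the orange tab of the rotary selector round until it clicks in at the green label, wherever that label sits on the panel, and only then press the white start button fully down and let it come up again. Grasp nothing: do not take the tab between the fingers, do not pick up or shift the small button box, and leave the other things on the bench where they are.

Things in the scene. Friction and masses are not known exactly. Their poses are not given: they have to be found in the camera images.
- dial_axis (a point): centre of the top face of the black selector dial (100 mm across), on its vertical turning axis, 75 mm above the bench; a hub 4 mm high, 18 mm in radius, stands on it. The dial sits on a fixed white panel box, 210 x 210 mm and 60 mm tall. Sockets and screws on the panel are decoration under 6 mm high. x axis points to the box's side away from the robot
- tab (a point): middle of the orange upright tab on the dial: a fin 8 mm thick, reaching 39 to 74 mm out from the dial axis, standing from 73 to 110 mm above the bench (this point: 56.5 mm out, 92 mm up). x axis points outward from the dial axis; y is the thin direction, towards which the tab moves as the joint grows; z up. A flat orange stripe runs from it to the hub
- pointer (a point): the point the tab points at, 85 mm from the dial axis at panel level: it lies over the middle of a label when the selector is set to that label; it turns with the dial
- selector (a joint): selector angle in rad, anticlockwise seen from above; at 0 the tab points to the box's front (robot side). Six sprung click positions: -1.745, -1.047, -0.349, 0.349, 1.047, 1.745; end stops at +-1.955. Starts at one of the unlabelled middle two; the outer four have a label each. Takes about 4 N at the tab; past half way it springs on into the next position and stays
- label_green: green round label, 18 mm across with a black rim 21 mm across, 2 mm thick, fixed on the panel top 85 mm from the dial axis; origin at its centre on the panel, 60 mm above the bench. The four labels change places from start to start
- label_yellow: yellow label, as the green one
- label_blue: blue label, as the green one
- label_red: red label, as the green one
- station: small loose grey button box, 70 x 70 mm, 45 mm tall, about 0.6 kg, with the start button on its top; origin under its centre
- start_top (a point): middle of the top of the white start button (32 mm across), 67 mm above the bench when up, which stands in a black housing on the grey button box; pressed straight down
- start (a joint): how far the start button is pressed, in m: 0 up, 0.006 fully down (about 5 N), springs back
- breaker: bystander, leave alone: white circuit breaker module, 60 x 36 x 60 mm; loose on the bench
- relay: bystander, leave alone: black relay module, 60 x 30 x 55 mm; loose on the bench
- motor: bystander, leave alone: small black and silver geared motor on a foot plate, about 130 x 60 x 60 mm; loose on the bench
- mug: bystander, leave alone: white mug, 80 mm across, 90 mm tall; loose on the bench
- driver: bystander, leave alone: screwdriver with a black handle, 170 mm long, lying; loose on the bench
- jar: bystander, leave alone: amber jar with a black lid, 56 mm across, 70 mm tall; loose on the bench
Not all that is in view belongs to the job. What is shaped like the station but pink, turquoise or yellow is not meant.

How it is judged (in metres and radians):
On the way, in this order (a step that is already met when the one before it is completed fails the run):
1. the selector stands at the green label (horizontal distance between pointer and label_green below 0.01 m and velocity of joint selector between -0.3 and 0.3 rad/s), for 0.2 s.
2. the start button is pressed fully with the selector at green (horizontal distance between pointer and label_green below 0.01 m and value of joint start above 0.0045 m), for 0.05 s.
3. the start button is up again (value of joint start below 0.0015 m), for 0.1 s.
At the end, for the whole second after the job is handed in: The selector rests with its pointer within 10 mm of the middle of the green label, the start button is up again after a full press (at least 4.5 of 6 mm) made with the selector there, the button box stands upright within 25 mm of where it was, and the other things within 30 mm (horizontal distance between pointer and label_green below 0.01 m and value of joint start below 0.0015 m and velocity of joint selector between -0.1 and 0.1 rad/s and distance of station from where it was at the start of the episode below 0.025 m and angle between station's own z axis and vertical below 0.1 rad and linear speed of station below 0.02 m/s and distance of each of breaker, relay, motor, mug, driver, jar from where it was at the start of the episode below 0.03 m); the robot touches nothing.
It fails at once if the start button was pressed while the selector was not at green (value of joint start above 0.003 m and not (horizontal distance between pointer and label_green below 0.01 m)).
It fails at once if the tab was taken between the fingers (contact force between the fingers and anything else above 1 N and x of the grasp point in the frame of tab between -0.025 and 0.025 m and y of the grasp point in the frame of tab between -0.008 and 0.008 m and z of the grasp point in the frame of tab between -0.03 and 0.03 m).
It fails at once if the button box was picked up, tipped or shoved (height (world z) of station above 0.012 m or distance of station from where it was at the start of the episode above 0.03 m or angle between station's own z axis and vertical above 0.35 rad).
It fails at once if another thing on the bench was disturbed (distance of any of breaker, relay, motor, mug, driver, jar from where it was at the start of the episode above 0.04 m).
It also fails if it takes over 51 s, if anything falls off the work surface, if the arm or the gripper's body presses on something with over 40 N, if the wrist force passes 120 N, or if a joint passes its speed limit or range.

### The arm

A 7-joint arm with a two-finger parallel gripper is mounted at the origin on the work surface. World frame = base frame: x ahead of the robot, y to its left, z up, the work surface at z = 0. Lengths are in mm, angles in rad, forces in N, time in s.
With the tool pointing down it reaches from about 350 to 900 mm from the base axis. Payload 19.9 kg.
Tool frame: the origin (TCP) lies midway between the tips of the shut fingers; the grasp point (between the pads) lies 19 mm behind it; z points along the fingers, x is the direction in which the jaws open and shut, and the axes are right-handed (so a half turn about z gives the same grasp; the last joint's range is limited). The gripper opens to 94 mm and grips with 3 to 60 N. Pads are 16 mm wide; open, the fingers measure 119 mm over their backs; the gripper's body (75 mm by 177 mm) begins 78 mm behind the grasp point.
Start: joints at [-1.319, 0.417, -0.01, 1.614, 0.005, 1.111, -0.053], TCP at [180.985, 598.2, 205.425] pointing down, gripper open.
Joint ranges: [-2.81, 2.81], [-0.39, 2.02], [-1.27, 1.25], [0.06, 2.57], [-1.19, 4.33], [0.19, 2], [-2.82, 2.82]. Speed limits (rad/s): [1.89, 1.89, 2.39, 2.39, 3.01, 3.01, 3.01].

### API

Orientations are given as a rotation vector (axis times angle).
In Python, from station import sensors, viewer, ticket gives the robot as it stands. The module is installed in compiled form; this text tells all that it offers.
- The arm moves only by the tool carry_out, never from a script. Its argument "plan" is a list of rows, each a list of 7 numbers: the closure, from -1 (fully open) to 1 (shut), then the shift along the tool's x, y, z each as a share of 800 mm, from -1 to 1, then the turn, a rotation vector about the tool's x, y, z each as a share of 180 degrees, from -1 to 1. A call has 1 to 5 rows; each row is the pose to reach, as a shift and turn from the pose commanded when the call began, along the tool's axes at that moment, turning the shorter way round; what a row does not reach only later rows make up. A row lasts 1/10 s, in which the tool goes at most 50 mm and 8.59 degrees, less where a joint would pass 70% of its speed; a pose out of reach is approached as far as the arm can. A call with a number of a shift or a turn outside -1 to 1 is refused whole. A call with a gripper value outside its range is refused whole. The fingers move at their own pace and stop on an object; the grip force is fixed at half the most. Time passes only in rows, so rows that repeat a pose let the fingers close. It gives the time, the measured TCP pose, the force and the opening at its end, in the units of the state.
- sensors.observe(): the state, without advancing time (a new reading comes with each control period).
- viewer.camera(name): name is "side" or "top" or "wrist"; returns a dict with "image" (420x560x3 uint8, blue, green, red), "z_map" (420x560 float32, mm along the optical axis (not along the pixel's ray), 0 where there is no reading), "camera_matrix" (3x3 intrinsics, pixels), "T" (4x4, takes a point from camera to world coordinates); the wrist camera has in their place "hand_eye" (4x4, takes a point from camera to tool coordinates, whose origin is the TCP and whose axes are the tool frame's). Camera axes: x right, y down, z forward; pixel columns grow to the right and rows downward; lengths in mm; the calibration is good to about 2 mm. A picture is of the moment at which its call begins: read the wrist's pose just before it.
- ticket.hand_in(): hands the job in, once; it reports no verdict.
The state is a dict: "t": time; "joint_positions": joint angles; "qd": joint speeds; "effort": joint torques, N m; "tcp_pos": TCP position; "ee_rot": TCP orientation; "force": force on the tool from outside, world axes, zero at the start; "torque": the same for the moment, N m; "opening": finger opening in mm.
Only numpy, scipy, OpenCV 4.12 (cv2) and the standard library are available. Lean on these libraries where they do the work, as an engineer would, in place of code of your own. Each camera call takes 0.05 s, during which the arm holds its last target.

## Working session

There is one attempt and no reset: what is moved stays moved. The work goes in short steps, Python scripts to look and compute and a tool call to move; the robot and the scene stay as the last step left them, time stands still between calls to the robot, and variables do not carry over. Pictures are saved under pics/ and viewed, and the job is handed in when it is done.

Besides the shell and the picture viewer there is one more tool, called after "Request:" as name([rows], argument=value, ...), one row to a line, values as JSON. carry_out: Moves the arm, as the interface text tells. Its arguments: {"type":"object","properties":{"plan":{"type":"array","items":{"type":"array","items":{"type":"number","minimum":-1,"maximum":1}}}},"required":["plan"]}

```bash
mkdir -p pics
python3 - <<'E'
from station import sensors, viewer, ticket
import cv2, numpy as np, pickle
s=sensors.observe(); print({k:np.round(v,3) for k,v in s.items()})
for n in ["top","side"]:
    c=viewer.camera(n); cv2.imwrite(f"pics/{n}1.png",c["image"]); pickle.dump(c,open(f"{n}1.pkl","wb")); print(n,c["camera_matrix"],np.round(c["T"],3))
print(sensors.observe()["t"])
E
```

```text
{'t': np.float64(0.0), 'joint_positions': array([-1.318,  0.418, -0.01 ,  1.614,  0.005,  1.111, -0.053]), 'qd': array([-0.   ,  0.   , -0.001, -0.   ,  0.   , -0.001, -0.001]), 'effort': array([ 2.0000e-03, -8.5127e+01,  6.4000e-01, -4.2597e+01, -4.9000e-02,
        1.9000e-02,  0.0000e+00]), 'tcp_pos': array([180.887, 597.858, 204.821]), 'ee_rot': array([ 2.522e+00,  1.872e+00, -1.000e-03]), 'force': array([-0.355,  0.663,  0.362]), 'torque': array([-0.003,  0.024,  0.003]), 'opening': np.float64(94.044)}
top [[406.73980683   0.         272.43288345]
 [  0.         406.73980683 211.66643223]
 [  0.           0.           1.        ]] [[-2.300000e-02 -9.850000e-01  1.740000e-01  3.994060e+02]
 [-1.000000e+00  2.200000e-02 -6.000000e-03 -4.420000e-01]
 [ 2.000000e-03 -1.740000e-01 -9.850000e-01  1.225974e+03]
 [ 0.000000e+00  0.000000e+00  0.000000e+00  1.000000e+00]]
side [[425.62168319   0.         283.46676312]
 [  0.         425.62168319 215.07939877]
 [  0.           0.           1.        ]] [[-9.960000e-01 -5.300000e-02  6.700000e-02  5.242270e+02]
 [-8.500000e-02  5.300000e-01 -8.440000e-01  1.002105e+03]
 [ 9.000000e-03 -8.470000e-01 -5.320000e-01  7.338970e+02]
 [ 0.000000e+00  0.000000e+00  0.000000e+00  1.000000e+00]]
0.1
```

View pics/top1.png

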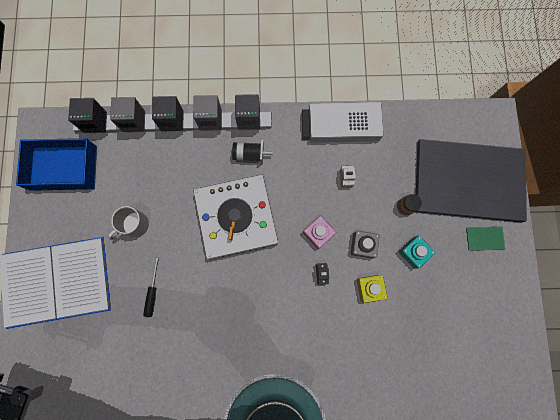

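View pics/side1.png

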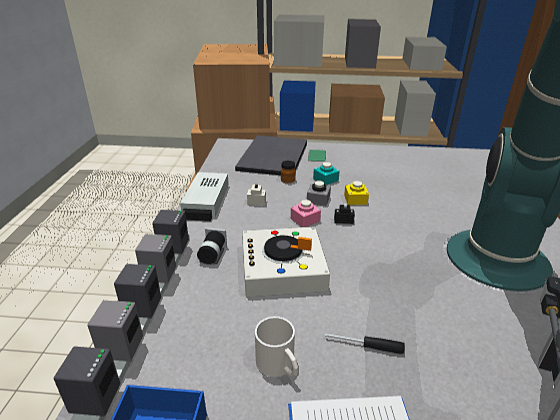

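Run:
```python
import cv2, numpy as np, pickle
c=pickle.load(open("top1.pkl","rb"));im=c["image"]
cv2.imwrite("pics/crop1.png",cv2.resize(im[165:270,185:285],None,fx=5.7,fy=5.7,interpolation=cv2.INTER_CUBIC))
cv2.imwrite("pics/crop2.png",cv2.resize(im[190:310,295:445],None,fx=5,fy=5,interpolation=cv2.INTER_CUBIC))
```

```text
(no output)
```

View pics/crop1.png

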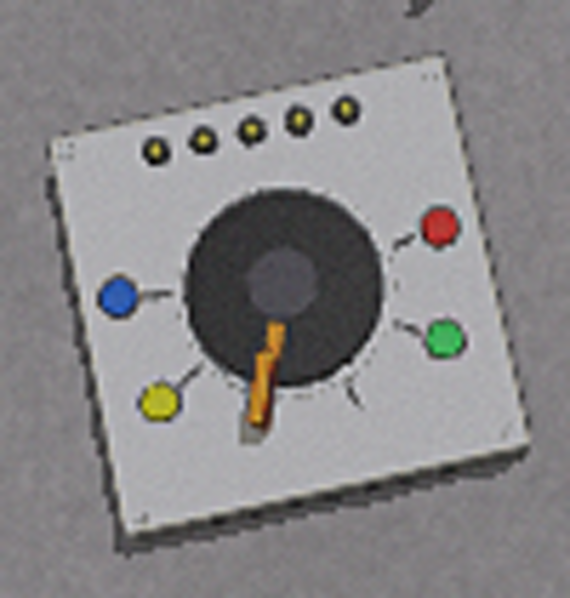

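View pics/crop2.png

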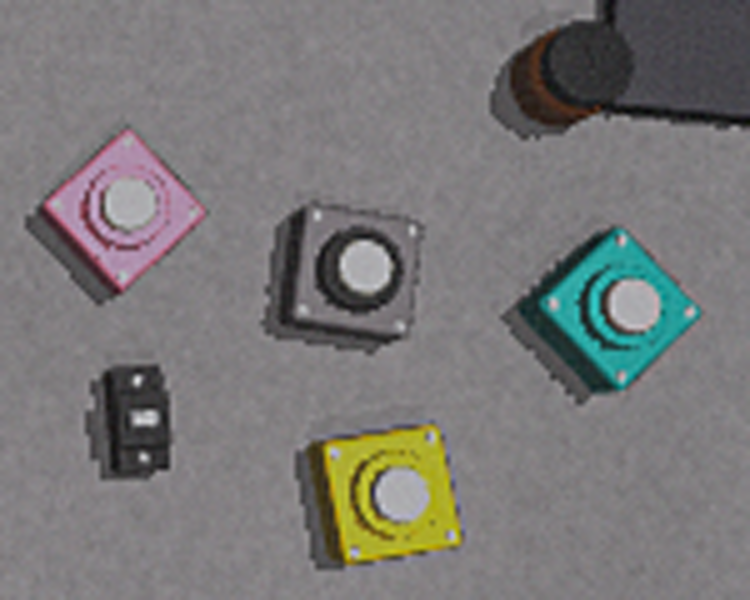

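```bash
cat > h.py <<'E'
import numpy as np
def pz(c,u,v,z):
    K=c["camera_matrix"];T=c["T"]
    d=T[:3,:3]@np.linalg.solve(K,[u,v,1]); o=T[:3,3]
    return o+d*(z-o[2])/d[2]
E
python3 - <<'E'
import pickle,numpy as np
from h import pz
c=pickle.load(open("top1.pkl","rb"))
P={}
for n,x,y,z in [("hub",283,284,79),("green",445,339,62),("red",440,226,62),("blue",118,296,62),("yellow",160,401,62),("tabin",268,355,110),("tabout",259,420,110),("cNL",127,535,60),("cFR",443,57,60),("cFL",50,140,60),("cNR",528,445,60)]:
    P[n]=pz(c,185+x/5.7-.4,165+y/5.7-.4,z); 
    d=P[n]-P["hub"]; print(n,P[n].round(1),np.hypot(*d[:2]).round(1),np.degrees(np.arctan2(d[1],d[0])).round(1), 'depth z', )
L=np.array([P[k][:2] for k in("green","red","blue","yellow")])
from scipy.optimize import least_squares
r=least_squares(lambda p:np.hypot(*(L-p).T)-85,L.mean(0));print("circle c",r.x,r.fun)
ctr=(P["cNL"]+P["cFR"]+P["cFL"]+P["cNR"])/4;print("box centre",ctr)
for k in("green","red","blue","yellow"):
    d=P[k][:2]-r.x;print(k,np.degrees(np.arctan2(d[1],d[0])))
for n,x,y,z in [("start",365,267,67),("pink",130,203,67),("yel",400,495,67),("relaytop",140,418,55)]:
    print(n,pz(c,295+x/5-.4,190+y/5-.4,z).round(1))
for n,u,v in(("start",368,243),("tab",230,235),("panel",205,240),("bench",300,200)):
    z=c["z_map"][v,u]; p=c["T"][:3,:3]@(np.linalg.solve(c["camera_matrix"],[u,v,1])*z)+c["T"][:3,3];print(n,p.round(1))
E
```

```text
hub [596.  101.7  79. ] 0.0 0.0 depth z
green [568.8  21.3  62. ] 84.9 -108.7 depth z
red [627.2  22.8  62. ] 84.9 -68.4 depth z
blue [594.6 187.2  62. ] 85.4 90.9 depth z
yellow [540.4 165.7  62. ] 84.7 131.0 depth z
tabin [555.9 106.5 110. ] 40.4 173.2 depth z
tabout [524.3 111.  110. ] 72.3 172.6 depth z
cNL [473.6 182.3  60. ] 146.5 146.6 depth z
cFR [716.9  19.6  60. ] 146.1 -34.2 depth z
cFL [677.3 223.   60. ] 146.0 56.2 depth z
cNR [514.2 -19.4  60. ] 146.2 -124.0 depth z
circle c [596.42532017 101.9459965 ] [ 0.2152909  -0.0878356   0.24346913 -0.16190464]
box centre [595.48737883 101.37811618  60.        ]
green -108.940835849444
red -68.76437370340697
blue 91.20950258699263
yellow 131.28961062833037
start [ 506.6 -277.3   67. ]
pink [ 546.5 -144.7   67. ]
yel [ 378.4 -288.8   67. ]
relaytop [ 424.6 -146.5   55. ]
start [ 506.5 -278.2   68.2]
tab [533.2 110.9 111.9]
panel [526.6 187.9  60.3]
bench [ 6.499e+02 -9.370e+01  2.000e-01]
```

```bash
cat >> h.py <<'E'
from scipy.spatial.transform import Rotation as R
C=np.array([596.2,101.8]); F=191.2
def down(yaw): # tool x azimuth yaw deg, z down
    return R.from_euler('z',yaw,degrees=True)*R.from_euler('x',180,degrees=True)
def arc(th,back,r=60,z=84):
    a=np.radians(F+th); er=np.array([np.cos(a),np.sin(a)]); et=np.array([-er[1],er[0]])
    p=C+r*er-back*et
    return [*p,z],F+th-90
def rows(targets,pose=None):
    from station import sensors
    s=sensors.observe(); p0,r0=(s["tcp_pos"],R.from_rotvec(s["ee_rot"])) if pose is None else pose
    print("t",s["t"].round(2),"tcp",np.round(s["tcp_pos"],1),"yaw",np.degrees(np.arctan2(*r0.as_matrix()[[1,0],0])).round(1),"F",s["force"].round(1),"open",s["opening"].round(1),"q",s["joint_positions"].round(2))
    for p,y in targets:
        sh=r0.inv().apply(np.array(p)-p0)/800
        tr=(r0.inv()*down(y)).as_rotvec()/np.pi
        print([round(float(v),4) for v in [*sh,*tr]], np.linalg.norm(np.array(p)-p0).round(0))
E
python3 - <<'E'
from h import *
p,y=arc(-20,32); print(p,y)
rows([([p[0],p[1],150],y),(p,y)])
E
```

```text
[np.float64(541.8018438742961), np.float64(142.602458383332), 84] 81.19999999999999Traceback (most recent call last):
  File "<stdin>", line 3, in <module>
  File "h.py", line 17, in rows
    print("t",s["t"].round(2),"tcp",np.round(s["tcp_pos"],1),"yaw",np.degrees(np.arctan2(*r0.as_matrix()[[1,0],0])).round(1),"F",s["force"].round(1),"open",s["opening"].round(1),"q",s["joint_positions"].round(2))
              ^^^^^^^^^^^^
AttributeError: 'float' object has no attribute 'round'
```

```bash
sed -i 's/s\["t"\].round(2)/round(s["t"],2)/; s/s\["opening"\].round(1)/round(float(s["opening"]),1)/' h.py
python3 - <<'E'
from h import *
p,y=arc(-20,32); print(p,y)
rows([([p[0],p[1],150],y),(p,y)])
E
```

```text
[np.float64(541.8018438742961), np.float64(142.602458383332), 84] 81.19999999999999
t 0.1 tcp [180.9 597.9 204.9] yaw 73.2 F [0.6 0.1 0.5] open 94.1 q [-1.32  0.42 -0.01  1.61  0.    1.11 -0.05]
[-0.414, 0.5966, 0.0691, 0.0, 0.0003, -0.0446] 584.0
[-0.414, 0.5966, 0.1516, 0.0, 0.0003, -0.0446] 593.0
```

Request:
carry_out([
  [1, -0.414, 0.597, 0.069, 0, 0, -0.045],
  [1, -0.414, 0.597, 0.069, 0, 0, -0.045],
  [1, -0.414, 0.597, 0.069, 0, 0, -0.045],
  [1, -0.414, 0.597, 0.069, 0, 0, -0.045],
  [1, -0.414, 0.597, 0.069, 0, 0, -0.045],
])

```text
t: 0.6
tcp_pos: [336.5, 401.4, 181.6]
ee_rot: [2.384, 2.046, -0.0]
force: [0.9, 0.2, -0.2]
opening: 57.7
```

Run:
```python
from h import *
p,y=arc(-20,32)
rows([([p[0],p[1],150],y),(p,y)])
```

```text
t 0.6 tcp [336.5 401.4 181.6] yaw 81.3 F [ 0.9  0.2 -0.2] open 57.7 q [-0.98  0.26  0.06  1.89 -0.02  0.99  0.5 ]
[-0.2807, 0.3028, 0.0395, -0.0, 0.0, 0.0004] 332.0
[-0.2807, 0.3028, 0.122, -0.0, 0.0, 0.0004] 344.0
```

Request:
carry_out([
  [1, -0.281, 0.303, 0.04, 0, 0, 0],
  [1, -0.281, 0.303, 0.04, 0, 0, 0],
  [1, -0.281, 0.303, 0.04, 0, 0, 0],
  [1, -0.281, 0.303, 0.04, 0, 0, 0],
  [1, -0.281, 0.303, 0.04, 0, 0, 0],
])

```text
t: 1.1
tcp_pos: [491.1, 206.4, 157.5]
ee_rot: [2.384, 2.046, -0.0]
force: [0.3, 1.1, -0.2]
opening: 17.6
```

Run:
```python
from h import *
p,y=arc(-20,32)
rows([([p[0],p[1],150],y),(p,y)])
```

```text
t 1.1 tcp [491.1 206.4 157.5] yaw 81.3 F [ 0.3  1.1 -0.2] open 17.6 q [-0.62  0.31  0.19  1.9  -0.07  0.94  1.03]
[-0.0693, 0.0747, 0.0094, -0.0, 0.0, 0.0004] 82.0
[-0.0693, 0.0747, 0.0919, -0.0, 0.0, 0.0004] 110.0
```

Request:
carry_out([
  [1, -0.069, 0.075, 0.01, 0, 0, 0],
  [1, -0.069, 0.075, 0.01, 0, 0, 0],
  [1, -0.069, 0.075, 0.01, 0, 0, 0],
  [1, -0.069, 0.075, 0.01, 0, 0, 0],
])

```text
t: 1.5
tcp_pos: [541.1, 144.2, 149.3]
ee_rot: [-2.385, -2.044, 0.001]
force: [-0.4, 1.3, -0.0]
opening: 0.6
```

Run:
```python
from h import *
p,y=arc(-20,32)
rows([([p[0],p[1],150],y),(p,y)])
```

```text
t 1.5 tcp [541.1 144.2 149.3] yaw 81.2 F [-0.4  1.3 -0. ] open 0.6 q [-0.49  0.37  0.22  1.84 -0.1   0.95  1.19]
[-0.0018, 0.0012, -0.0009, -0.0002, 0.0002, -0.0] 2.0
[-0.0018, 0.0012, 0.0816, -0.0002, 0.0002, -0.0] 65.0
```

Request:
carry_out([
  [1, -0.002, 0.001, 0.05, 0, 0, 0],
  [1, -0.002, 0.001, 0.081, 0, 0, 0],
  [1, -0.002, 0.001, 0.081, 0, 0, 0],
  [1, -0.002, 0.001, 0.081, 0, 0, 0],
])

```text
t: 1.9
tcp_pos: [541.5, 143.9, 85.6]
ee_rot: [-2.383, -2.047, 0.0]
force: [-0.2, -0.3, 0.4]
opening: 0.5
```

Run:
```python
from h import *
from station import viewer
import cv2
rows([arc(t,b) for t,b in [(-20,22),(-16,17),(-8,16.5),(0,16.5),(8,16.5)]])
for n in("side","top"):
    c=viewer.camera(n); im=c["image"]
    cv2.imwrite(f"pics/{n}2.png",cv2.resize(im[190:310,215:355] if n=="side" else im[165:270,185:285],None,fx=5,fy=5,interpolation=cv2.INTER_CUBIC))
```

```text
t 1.9 tcp [541.5 143.9  85.6] yaw 81.3 F [-0.2 -0.3  0.4] open 0.5 q [-0.48  0.45  0.21  1.88 -0.12  0.82  1.21]
[-0.014, 0.0006, 0.002, -0.0001, -0.0, 0.0008] 11.0
[-0.0255, -0.0008, 0.002, -0.0001, -0.0, -0.0214] 21.0
[-0.0369, -0.0021, 0.002, -0.0001, -0.0, -0.0659] 30.0
[-0.0478, -0.002, 0.002, -0.0001, -0.0, -0.1103] 38.0
[-0.0585, -0.0004, 0.002, -0.0001, -0.0, -0.1548] 47.0
```

View pics/side2.png

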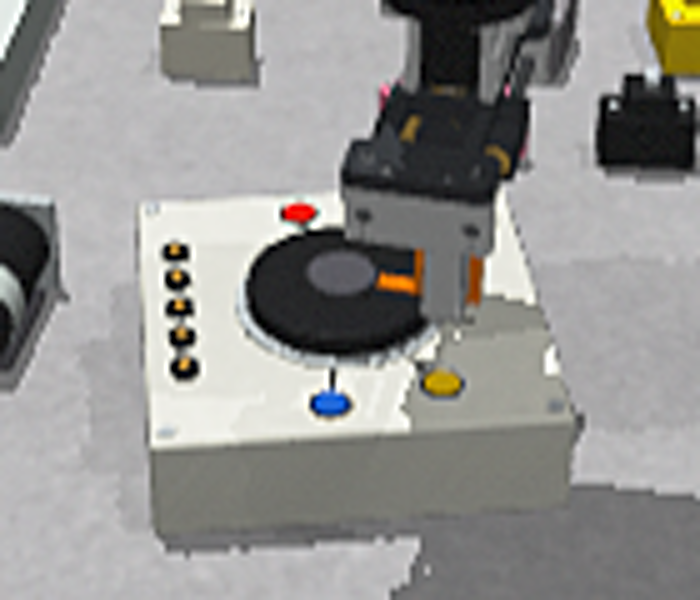

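View pics/top2.png

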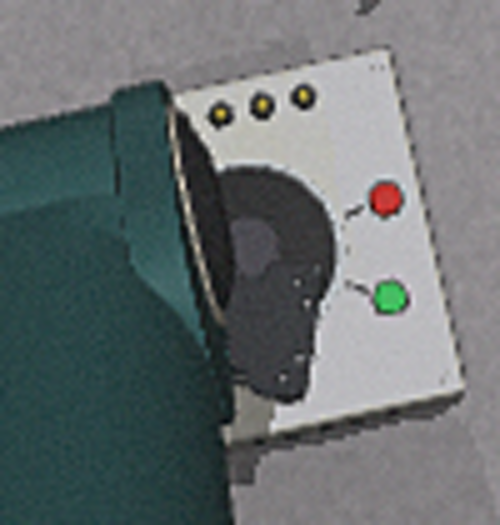

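Request:
carry_out([
  [1, -0.014, 0.001, 0.001, 0, 0, 0],
  [1, -0.02, 0, 0.001, 0, 0, -0.01],
  [1, -0.026, -0.001, 0.001, 0, 0, -0.022],
  [1, -0.031, -0.0015, 0.001, 0, 0, -0.044],
  [1, -0.037, -0.002, 0.001, 0, 0, -0.066],
])

```text
t: 2.5
tcp_pos: [536.2, 113.8, 85.2]
ee_rot: [2.156, 2.284, 0.003]
force: [1.8, 3.3, -1.2]
opening: 0.6
```

Run:
```python
from h import *
rows([arc(t,16.5,z=85) for t in (-4,0,4,8,12)])
```

```text
t 2.5 tcp [536.2 113.8  85.2] yaw 93.3 F [ 1.8  3.3 -1.2] open 0.6 q [-0.4   0.43  0.17  1.91 -0.1   0.8   1.45]
[-0.0038, -0.0023, 0.0002, 0.0006, -0.0002, -0.0215] 4.0
[-0.0092, -0.0032, 0.0002, 0.0006, -0.0002, -0.0438] 8.0
[-0.0146, -0.0037, 0.0002, 0.0007, -0.0002, -0.066] 12.0
[-0.02, -0.0038, 0.0002, 0.0007, -0.0002, -0.0882] 16.0
[-0.0254, -0.0036, 0.0002, 0.0007, -0.0001, -0.1104] 21.0
```

Request:
carry_out([
  [1, -0.004, -0.002, 0, 0, 0, -0.021],
  [1, -0.009, -0.003, 0, 0, 0, -0.044],
  [1, -0.0145, -0.0035, 0, 0, 0, -0.066],
  [1, -0.02, -0.004, 0, 0, 0, -0.088],
  [1, -0.0255, -0.0035, 0, 0, 0, -0.11],
])

```text
t: 3.0
tcp_pos: [534.3, 92.4, 85.0]
ee_rot: [1.731, 2.62, 0.001]
force: [0.4, -0.1, 0.6]
opening: 0.3
```

Run:
```python
from h import *
rows([arc(t,16.5,z=85) for t in (16,20,24,28,32)])
```

```text
t 3.0 tcp [534.3  92.4  85. ] yaw 113.1 F [ 0.4 -0.1  0.6] open 0.3 q [-0.3   0.42  0.09  1.93 -0.05  0.79  1.79]
[-0.0044, -0.0005, 0.0, 0.0003, 0.0002, -0.0229] 4.0
[-0.0097, -0.0014, 0.0, 0.0003, 0.0002, -0.0451] 8.0
[-0.0151, -0.0019, 0.0, 0.0003, 0.0002, -0.0673] 12.0
[-0.0206, -0.002, 0.0, 0.0003, 0.0002, -0.0895] 17.0
[-0.026, -0.0017, 0.0001, 0.0003, 0.0002, -0.1117] 21.0
```

Force gone: the tab sprang on to +0.349. Continue the arc.

Request:
carry_out([
  [1, -0.0045, -0.001, 0, 0, 0, -0.023],
  [1, -0.01, -0.0015, 0, 0, 0, -0.045],
  [1, -0.015, -0.002, 0, 0, 0, -0.067],
  [1, -0.0205, -0.002, 0, 0, 0, -0.09],
  [1, -0.026, -0.002, 0, 0, 0, -0.112],
])

```text
t: 3.5
tcp_pos: [540.7, 73.0, 85.0]
ee_rot: [1.246, 2.883, 0.001]
force: [-1.2, 2.7, 0.6]
opening: 0.3
```

Run:
```python
from h import *
rows([arc(t,16.5,z=85) for t in (34,37,40,43,46)])
```

```text
t 3.5 tcp [540.7  73.   85. ] yaw 133.3 F [-1.2  2.7  0.6] open 0.3 q [-0.21  0.43  0.02  1.92 -0.01  0.8   2.14]
[-0.0033, -0.0004, 0.0, 0.0002, 0.0001, -0.0107] 3.0
[-0.0073, -0.0013, 0.0, 0.0002, 0.0001, -0.0274] 6.0
[-0.0113, -0.0019, 0.0, 0.0002, 0.0001, -0.0441] 9.0
[-0.0153, -0.0023, 0.0, 0.0002, 0.0001, -0.0607] 12.0
[-0.0194, -0.0025, 0.0, 0.0002, 0.0001, -0.0774] 16.0
```

Request:
carry_out([
  [1, -0.0035, -0.0005, 0, 0, 0, -0.011],
  [1, -0.0075, -0.0015, 0, 0, 0, -0.027],
  [1, -0.0115, -0.002, 0, 0, 0, -0.044],
  [1, -0.0155, -0.0025, 0, 0, 0, -0.061],
  [1, -0.0195, -0.0025, 0, 0, 0, -0.077],
])

```text
t: 4.0
tcp_pos: [550.1, 59.9, 85.0]
ee_rot: [0.89, 3.012, 0.0]
force: [-0.2, -0.5, -0.3]
opening: 0.4
```

Run:
```python
from h import *
from station import viewer
import cv2
rows([arc(46,40,z=85),arc(46,40,z=150)])
c=viewer.camera("side"); cv2.imwrite("pics/side3.png",cv2.resize(c["image"][190:310,215:355],None,fx=5,fy=5,interpolation=cv2.INTER_CUBIC))
```

```text
t 4.0 tcp [550.1  59.9  85. ] yaw 147.1 F [-0.2 -0.5 -0.3] open 0.4 q [-0.14  0.44 -0.03  1.9   0.02  0.81  2.39]
[0.03, 0.0002, -0.0, 0.0001, 0.0003, -0.0008] 24.0
[0.0299, 0.0002, -0.0813, 0.0001, 0.0003, -0.0008] 69.0
```

View pics/side3.png

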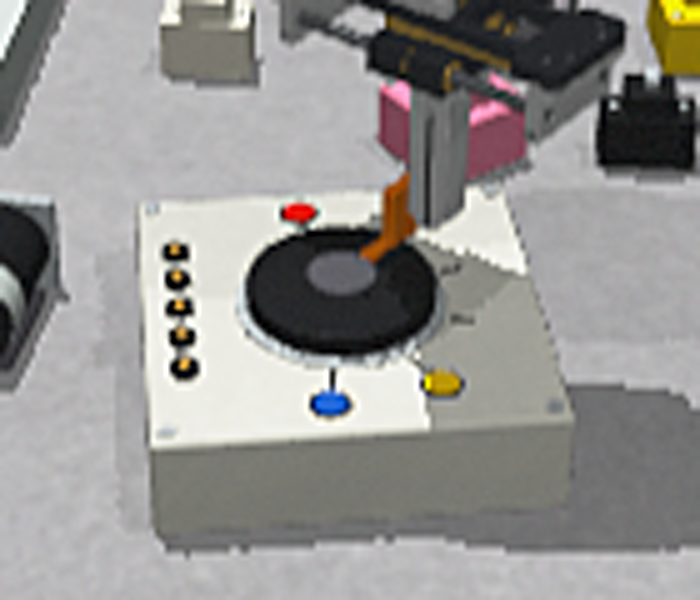

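Request:
carry_out([
  [1, 0.015, 0, 0, 0, 0, 0],
  [1, 0.03, 0, 0, 0, 0, 0],
  [1, 0.03, 0, -0.05, 0, 0, 0],
  [1, 0.03, 0, -0.1, 0, 0, 0],
  [1, 0.03, 0, -0.1, 0, 0, 0],
])

```text
t: 4.55
tcp_pos: [531.1, 75.1, 169.1]
ee_rot: [0.892, 3.006, 0.005]
force: [-0.2, -0.2, 0.0]
opening: 0.5
```

Run:
```python
from h import *
rows([([507,-278,165],y) for y in (90,150)])
```

```text
t 4.55 tcp [531.1  75.1 169.1] yaw 147.0 F [-0.2 -0.2  0. ] open 0.5 q [-0.17  0.3  -0.04  1.88  0.01  0.96  2.36]
[-0.2153, -0.3865, 0.0044, 0.0022, 0.0007, 0.3164] 354.0
[-0.2153, -0.3865, 0.0044, 0.0015, 0.0017, -0.0169] 354.0
```

Request:
carry_out([
  [1, -0.215, -0.387, 0.004, 0, 0, 0.316],
  [1, -0.215, -0.387, 0.004, 0, 0, 0.316],
  [1, -0.215, -0.387, 0.004, 0, 0, 0.316],
  [1, -0.215, -0.387, 0.004, 0, 0, 0.316],
  [1, -0.215, -0.387, 0.004, 0, 0, 0.316],
])

```text
t: 5.05
tcp_pos: [511.3, -176.4, 161.9]
ee_rot: [1.942, 2.469, 0.001]
force: [0.7, 0.7, -0.8]
opening: 0.2
```

Run:
```python
from h import *
from station import viewer
import cv2
rows([([507,-278,150],y) for y in (90,)])
c=viewer.camera("top"); cv2.imwrite("pics/top4.png",cv2.resize(c["image"][165:270,185:285],None,fx=5.7,fy=5.7,interpolation=cv2.INTER_CUBIC))
cv2.imwrite("pics/top4b.png",c["image"])
```

```text
t 5.05 tcp [ 511.3 -176.4  161.9] yaw 103.6 F [ 0.7  0.7 -0.8] open 0.2 q [ 0.1   0.32  0.21  1.87 -0.08  0.96  2.16]
[-0.1222, -0.0352, 0.0149, 0.0001, -0.0001, 0.0757] 102.0
```

View pics/top4.png

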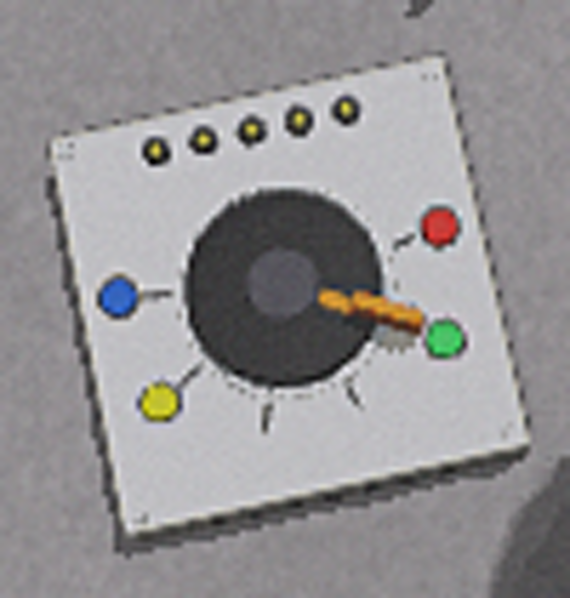

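The tab (crop 365,302 → 420,320) points to the green label (445,339). I'll check its angle, then go over the button.

Run:
```python
from h import *
import pickle
c=pickle.load(open("top1.pkl","rb"))
for x,y in((420,319),(395,311),(362,300)):
    d=pz(c,185+x/5.7-.4,165+y/5.7-.4,110)[:2]-C; print(np.hypot(*d),np.degrees(np.arctan2(d[1],d[0])))
```

```text
73.50750399007178 -109.31167761482799
60.686215815671936 -109.33370364144214
43.67021175052149 -109.11250675785008
```

Request:
carry_out([
  [1, -0.122, -0.035, 0.015, 0, 0, 0.076],
  [1, -0.122, -0.035, 0.015, 0, 0, 0.076],
  [1, -0.122, -0.035, 0.015, 0, 0, 0.076],
  [1, -0.122, -0.035, 0.015, 0, 0, 0.076],
])

```text
t: 5.5
tcp_pos: [508.1, -277.0, 149.3]
ee_rot: [-2.217, -2.225, 0.001]
force: [-0.0, 1.4, 0.1]
opening: 0.7
```

Run:
```python
from h import *
from station import viewer
import cv2
rows([([507,-278,z],90) for z in (90,70,60)])
c=viewer.camera("wrist"); cv2.imwrite("pics/w1.png",c["image"])
c=viewer.camera("side"); cv2.imwrite("pics/side5.png",cv2.resize(c["image"][120:240,260:400],None,fx=5,fy=5,interpolation=cv2.INTER_CUBIC))
```

```text
t 5.5 tcp [ 508.1 -277.   149.3] yaw 90.2 F [-0.   1.4  0.1] open 0.7 q [ 0.22  0.41  0.29  1.79 -0.14  0.96  2.14]
[-0.0013, -0.0013, 0.0742, -0.0003, -0.0001, 0.0012] 59.0
[-0.0013, -0.0013, 0.0992, -0.0003, -0.0001, 0.0012] 79.0
[-0.0013, -0.0012, 0.1117, -0.0003, -0.0001, 0.0012] 89.0
```

View pics/w1.png

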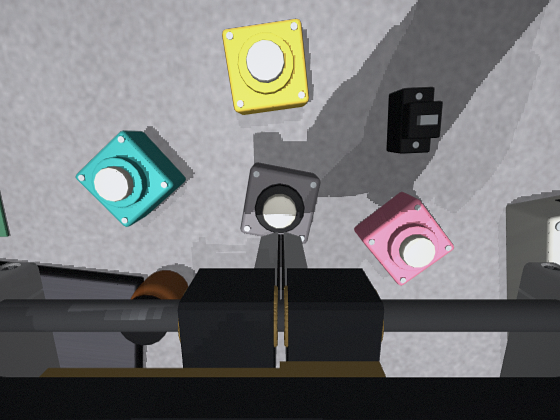

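View pics/side5.png

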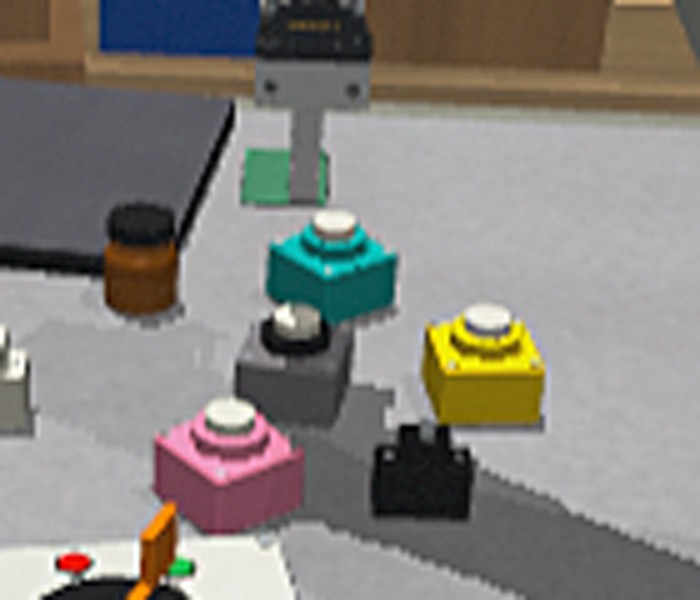

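Request:
carry_out([
  [1, -0.001, -0.001, 0.05, 0, 0, 0.001],
  [1, -0.001, -0.001, 0.085, 0, 0, 0.001],
  [1, -0.001, -0.001, 0.092, 0, 0, 0.001],
  [1, -0.001, -0.001, 0.092, 0, 0, 0.001],
])

```text
t: 6.0
tcp_pos: [508.1, -276.5, 76.3]
ee_rot: [-2.216, -2.225, 0.0]
force: [0.0, -0.2, 0.9]
opening: 0.6
```

Run:
```python
from h import *
from station import viewer
import cv2
rows([([507,-278,z],90) for z in (70,60)])
c=viewer.camera("side"); cv2.imwrite("pics/side6.png",cv2.resize(c["image"][130:230,270:390],None,fx=6,fy=6,interpolation=cv2.INTER_CUBIC))
c=viewer.camera("wrist"); cv2.imwrite("pics/w2.png",c["image"])
```

```text
t 6.0 tcp [ 508.1 -276.5   76.3] yaw 90.2 F [ 0.  -0.2  0.9] open 0.6 q [ 0.24  0.5   0.27  1.84 -0.17  0.82  2.17]
[-0.0018, -0.0014, 0.0079, -0.0003, -0.0002, 0.0012] 7.0
[-0.0018, -0.0014, 0.0204, -0.0003, -0.0002, 0.0012] 16.0
```

View pics/side6.png

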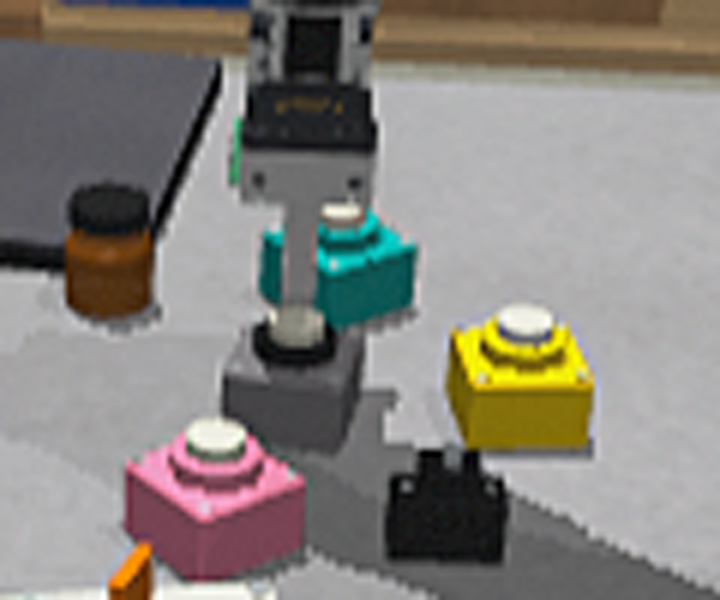

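View pics/w2.png

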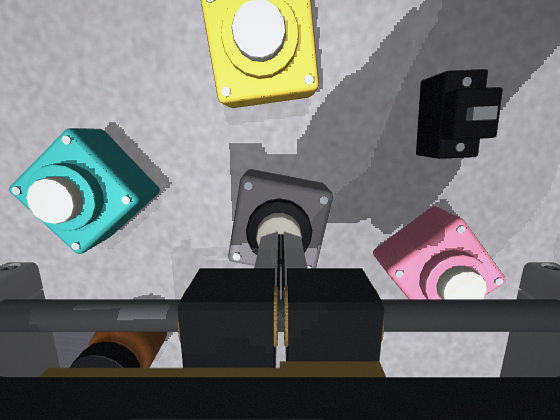

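Request:
carry_out([
  [1, -0.002, -0.0015, 0.008, 0, 0, 0.001],
  [1, -0.002, -0.0015, 0.012, 0, 0, 0.001],
  [1, -0.002, -0.0015, 0.016, 0, 0, 0.001],
  [1, -0.002, -0.0015, 0.019, 0, 0, 0.001],
  [1, -0.002, -0.0015, 0.0195, 0, 0, 0.001],
])

```text
t: 6.6
tcp_pos: [507.1, -279.7, 61.2]
ee_rot: [2.222, 2.22, 0.0]
force: [-3.1, 0.5, 13.9]
opening: 0.4
```

Run:
```python
from h import *
rows([([507,-278,z],90) for z in (60,)])
```

```text
t 6.6 tcp [ 507.1 -279.7   61.2] yaw 89.9 F [-3.1  0.5 13.9] open 0.4 q [ 0.25  0.52  0.26  1.85 -0.18  0.79  2.18]
[0.0021, -0.0001, 0.0014, 0.0002, 0.0001, -0.0003] 2.0
```

Request:
carry_out([
  [1, 0, 0, 0.0005, 0, 0, 0],
  [1, 0, 0, 0.0005, 0, 0, 0],
  [1, 0, 0, 0.0005, 0, 0, 0],
])

```text
t: 6.9
tcp_pos: [507.2, -279.6, 61.1]
ee_rot: [2.222, 2.22, 0.001]
force: [-4.0, 0.9, 15.3]
opening: 0.5
```

Request:
carry_out([
  [1, 0, 0, -0.01, 0, 0, 0],
  [1, 0, 0, -0.03, 0, 0, 0],
  [1, 0, 0, -0.07, 0, 0, 0],
  [1, 0, 0, -0.12, 0, 0, 0],
  [1, 0, 0, -0.12, 0, 0, 0],
])

```text
t: 7.4
tcp_pos: [508.8, -280.5, 161.0]
ee_rot: [2.218, 2.216, 0.004]
force: [0.8, 0.1, -0.2]
opening: 0.6
```

Run:
```python
from h import *
rows([([400,-100,200],90)])
```

```text
t 7.4 tcp [ 508.8 -280.5  161. ] yaw 89.9 F [ 0.8  0.1 -0.2] open 0.6 q [ 0.22  0.39  0.3   1.78 -0.14  0.98  2.14]
[0.2253, -0.1359, -0.0501, 0.0019, 0.0008, -0.0003] 214.0
```

Request:
carry_out([
  [1, 0.225, -0.136, -0.05, 0, 0, 0],
  [1, 0.225, -0.136, -0.05, 0, 0, 0],
  [1, 0.225, -0.136, -0.05, 0, 0, 0],
  [1, 0.225, -0.136, -0.05, 0, 0, 0],
  [1, 0.225, -0.136, -0.05, 0, 0, 0],
])

```text
t: 7.9
tcp_pos: [396.2, -96.0, 196.7]
ee_rot: [-2.218, -2.224, -0.001]
force: [-0.1, -0.8, 0.8]
opening: 0.5
```

Run:
```python
from h import *
from station import viewer
import cv2
rows([])
c=viewer.camera("top"); im=c["image"]; cv2.imwrite("pics/top7.png",im)
cv2.imwrite("pics/top7b.png",cv2.resize(im[165:315,185:445],None,fx=3,fy=3,interpolation=cv2.INTER_CUBIC))
import pickle
a=pickle.load(open("top1.pkl","rb"))["image"]
cv2.imwrite("pics/top1b.png",cv2.resize(a[165:315,185:445],None,fx=3,fy=3,interpolation=cv2.INTER_CUBIC))
c=viewer.camera("side"); cv2.imwrite("pics/side7.png",cv2.resize(c["image"][130:290,200:400],None,fx=4,fy=3.75,interpolation=cv2.INTER_CUBIC))
```

```text
t 7.9 tcp [396.2 -96.  196.7] yaw 90.2 F [-0.1 -0.8  0.8] open 0.5 q [-0.05  0.03  0.22  2.13 -0.01  0.98  1.74]
```

View pics/top7b.png

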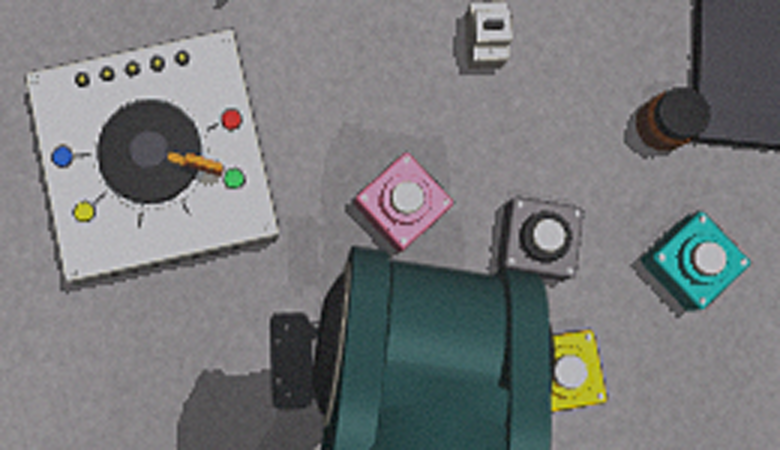

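View pics/top1b.png

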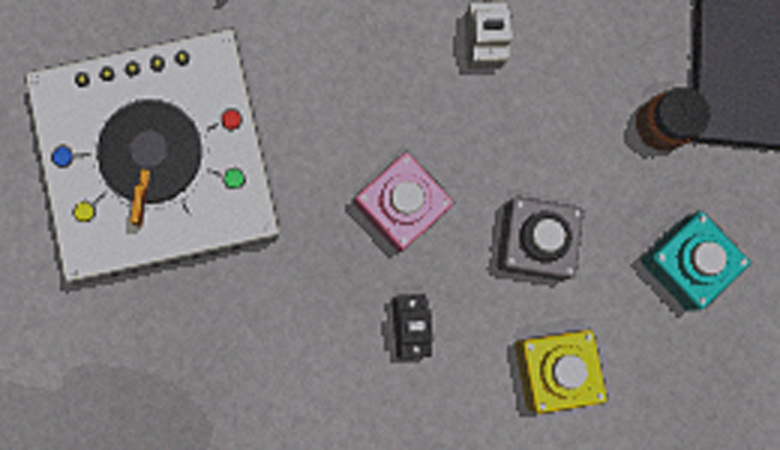

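View pics/side7.png

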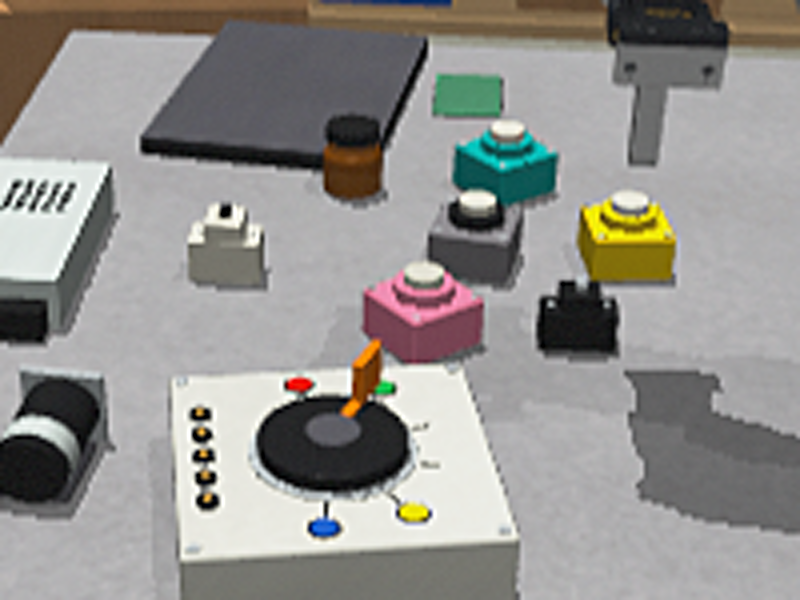

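The tab points at green. The button is up, and the station and the bystanders in view sit at the same pixels as before (station at 545,237 in the crop). The tool touches nothing. Handing in.

Run:
```python
from station import ticket,sensors
print(ticket.hand_in()); print(sensors.observe()["t"])
```

```text
the job is handed in; nothing more can be done
None
the job is handed in; nothing more can be done
```

I pushed the orange tab two clicks anticlockwise with the outside of the shut fingers, from -0.349 to the green label at +1.047. Then I pressed the white start button on the grey box, let it come up and handed the job in. It took about 8 s of the 51 s, and no verdict was reported.

**Selector:** the top camera put the tab at -109.3° against the green label at -108.8°, which is under 1 mm at the pointer. The finger force dropped to zero after each click.

**Button:** at the press the tool tip stood at 61.1 mm with 15 N on it. That is about 5.9 of the 6 mm travel, and well over the 5 N needed. The depth comes from the tip height, since the button joint can't be read directly. Afterwards the button was up.

**Other things:** the station, breaker and jar sat at the same pixels as at the start. The relay and motor stood clear and upright in the side view, but I did not compare their positions. I did not check the mug and screwdriver in the final pictures; the tool stayed high and well clear of both. No check failed or disagreed.

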